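Hang the lift-off door of a card-drying cabinet

ROBOT

A 7-joint arm with a two-finger parallel gripper is mounted at the origin on the work surface. World frame = base frame: x ahead of the robot, y to its left, z up, the work surface at z = 0. Lengths are in m, angles in degrees, forces in N, time in s.
With the tool pointing down it reaches from about 0.35 to 0.9 m from the base axis. Payload 7.2 kg.
Tool frame: the origin (TCP) lies on the centre line of the jaws, within the pads' length; the fingertips stand 25 mm ahead of it and the grasp point (between the pads) lies 6 mm ahead of it (env.nose_length is the distance from the TCP to the fingertips, in m); z points along the fingers, y is the line along which they close (so a half turn about z gives the same grasp; the last joint's range is limited). The gripper opens to 85 mm and grips with 20 to 120 N. Pads are 22 mm wide; open, the fingers measure 114 mm over their backs; the gripper's body (76 mm by 85 mm) begins 54 mm behind the grasp point. The pads swing forward as they close: fully open they stand 13 mm farther back than shut.
Start: joints at [-75.871, 23.554, -0.728, 91.456, 0.321, 64.991, -4.71], TCP at [0.194, 0.594, 0.256] pointing down, gripper open.
Joint ranges: [-169.25, 169.25], [-16.82, 113.86], [-84.01, 82.57], [7.8, 145.47], [-59.2, 239.2], [7.22, 106.19], [-163.78, 163.78]. Speed limits (degrees/s): [136.94, 136.94, 172.46, 172.46, 180, 180, 180].

INTERFACE

Orientations are given as a 3x3 rotation matrix whose columns are the frame's x, y, z axes.
In Python, from plant import env gives the robot as it stands.
- The arm moves only by the tool servo_tool, never from a script. Its argument "commands" is text: rows parted by semicolons, each of 7 numbers parted by spaces: the opening, from 0 (shut) to 1 (fully open), then the shift along the tool's x, y, z each as a share of 0.025 m, from -1 to 1, then the turn, a rotation vector about the tool's x, y, z each as a share of 6 degrees, from -1 to 1. A call has exactly 10 rows; each row shifts and turns the commanded pose from where the row before left it, along the tool's axes as they then stand; what a row does not reach is not made up. A row lasts 1/10 s, in which the tool goes at most 50 mm and 8.59 degrees, less where a joint would pass 70% of its speed; a pose out of reach is approached as far as the arm can. A call with a number of a shift or a turn outside -1 to 1 is refused whole. A call with a gripper value outside its range is refused whole. The fingers move at their own pace and stop on an object; "grip_force" is the grip in N (left out, the last holds). Time passes only in rows, so rows that do not move let the fingers close, or fill a call up. It gives the time, the measured TCP pose, the force, the opening and the grip force at its end, in the units of the state.
- env.get_state(): the state, without advancing time (a new reading comes with each control period).
- env.capture(name): name is "scene" or "top" or "wrist"; returns a dict with "img" (420x560x3 uint8, red, green, blue), "depth" (420x560 float32, m along the optical axis (not along the pixel's ray), 0 where there is no reading), "fx", "fy", "cx", "cy" (pixels), "R" (3x3) and "t" (3): a world point X has camera coordinates R X + t. Camera axes: x right, y down, z forward; pixel columns grow to the right and rows downward; lengths in m; the calibration is good to about 2 mm. The wrist camera is an equidistant fisheye: a pixel r from the principal point sees the ray r / f radians off the axis. A picture is of the moment at which its call begins.
- env.hand_in(): hands the job in; it is judged then, once.
The state is a dict: "time": time; "joints": joint angles; "joint_velocities": joint speeds; "effort": joint torques, N m; "ee_pos": TCP position; "ee_rot": TCP orientation; "force": force on the tool from outside, world axes, zero at the start; "ft_torque": the same for the moment, N m; "gripper_width": finger opening in m; "grip_force": force on a finger pad.
Only numpy, scipy, OpenCV 4.12 (cv2) and the standard library are available. Lean on these libraries where they do the work, as an engineer would, in place of code of your own. Each camera call takes 0.05 s, during which the arm holds its last target. There are 200 camera calls.

TASK

Take the door of the little drying cabinet out of the rack (it is the panel with the two hinge knuckles, not the plain drawing board) and, holding it upright and well open, lower both knuckles fully home onto the two hinge pins at once, feeling for the pins gently and never forcing or dropping it. Then swing the door gently and fully shut against the cabinet and let go, leaving everything else where it is.

Things in the scene. Friction and masses are not known exactly. Their poses are not given: they have to be found in the camera images.
- cabinet: Fixed plywood drying cabinet, 150 deep (its x) x 150 wide (its y) x 200 mm high, origin at the centre of its underside on the table, z up. Its open front is the face at x = -75 mm. On its -y side a steel bracket carries two upright hinge pins on one vertical line, nominally at x = -83, y = -99 mm. More than 30 N between door and cabinet counts as forcing it.
- hinge_low (a point): Nominal centre of the lower pin on its shoulder's top (cabinet z = 45 mm), axes as the cabinet's. The bracket is clamped in slots: the true pins stand up to 7.5 mm either way from nominal along the cabinet's y (both alike, not along x), not reported: find them by feel or sight. Pins: 10 mm diameter, 15 mm tall above the shoulder, the top 3 mm tapering to 8 mm.
- hinge_up (a point): The same for the upper pin, 100 mm above hinge_low (cabinet z = 145 mm), same true offset. Shoulders are discs 18 mm across, 10 mm thick. The upper shoulder is over the lower pin, so the door must come in sideways from the cabinet's front (-x), raised more than 15 mm above its seated height, and then be lowered straight down.
- door: Loose plywood door, about 0.35 kg: panel 12 thick (its x) x 156 wide (its y) x 180 mm high, origin at the centre of the panel's underside, z up; outer face -x, knuckles on its -y edge. It starts upright in one rack groove; grip its top edge across the 12 mm. Shut it has the cabinet's yaw, open by angle a the cabinet's yaw + a. Hung home, its underside is 20 mm above the table.
- knuckle_low (a point): Centre of the lower knuckle's lower end (door frame 0, -92, 25 mm). Knuckle: steel tube 20 mm long, 26 mm outside, 12 mm inside diameter, open at both ends. Hung home, this end rests on the lower shoulder. The hung door turns freely.
- knuckle_up (a point): Centre of the upper knuckle's lower end (door frame 0, -92, 125 mm), same tube; hung home it rests on the upper shoulder.
- free_edge (a point): Middle of the door's free upright edge (door frame 0, 78, 90 mm). Shut, it lies at about x = -83, y = +71 (+-9) mm in the cabinet frame, the panel 2 mm before the cabinet. A knob 18 mm across stands 18 mm out of the outer face at door y = 55, z = 100 mm.
- rack: Fixed plywood rack, base 190 (its x) x 110 (its y) x 10 mm, origin at the centre of its underside. Two grooves along its y at x = -65 and +65 mm, 16 mm wide, floor at z = 10 mm, walls 10 mm thick up to z = 40 mm, ends open. One holds the door, the other the plain board.
- board: Loose plain plywood drawing board 12 x 150 x 170 mm high upright in the other groove, origin at the centre of its underside; no knuckles. Leave it alone.
- ink_jar_a: Loose ink jar with white cap, 42 mm across, 85 mm high, origin under its centre. Bystander.
- ink_jar_b: Loose ink jar like the other. Bystander.
- mug: Loose white mug, 72 mm across, 85 mm high, origin under its centre. Bystander.
- phone: Loose phone 75 x 150 x 9 mm lying flat. Bystander.
- eraser: Loose eraser block 50 x 30 x 20 mm. Bystander.
Mind the look-alikes: they are no part of the job. What is shaped like the door but yellow is not meant.

How it is judged (in metres and radians):
On the way:
1. both knuckles are fully home on their pins while the door stands well open (at least about 30 degrees) (z of knuckle_low in the frame of hinge_low between -0.003 and 0.003 m and horizontal distance between knuckle_low and hinge_low below 0.0097 m and z of knuckle_up in the frame of hinge_up between -0.003 and 0.003 m and horizontal distance between knuckle_up and hinge_up below 0.0097 m and x of free_edge in the frame of cabinet below -0.17 m), for 0.2 s.
At the end, for the whole second after the job is handed in: Both knuckles rest on their shoulders within 3 mm in height (within 9.7 mm sideways of the nominal pin points, which only a door hanging on the pins can meet), the door upright and at rest, shut with its free edge within 13 mm of the closed position in front of the cabinet (z of knuckle_low in the frame of hinge_low between -0.003 and 0.003 m and horizontal distance between knuckle_low and hinge_low below 0.0097 m and z of knuckle_up in the frame of hinge_up between -0.003 and 0.003 m and horizontal distance between knuckle_up and hinge_up below 0.0097 m and x of free_edge in the frame of cabinet between -0.096 and -0.07 m and y of free_edge in the frame of cabinet above 0.05 m and linear speed of door below 0.02 m/s and angle between door's own z axis and vertical below 0.06 rad); the robot touches nothing.
It fails at once if the door was forced or dropped onto the hinge: more than 30 N between door and cabinet while it stands open (contact force between door and cabinet above 30 N and x of free_edge in the frame of cabinet below -0.15 m).
It fails at once if the door was slammed or pressed hard: more than 60 N between door and cabinet (contact force between door and cabinet above 60 N).
It fails at once if the door was tipped more than 30 degrees (angle between door's own z axis and vertical above 0.52 rad).
It fails at once if the board or another bystander was moved more than 30 mm (distance of any of board, ink_jar_a, ink_jar_b, mug, phone, eraser from where it was at the start of the episode above 0.03 m).
It also fails if it takes over 72 s, if anything falls off the work surface, if the arm or the gripper's body presses on something with over 40 N, if the wrist force passes 120 N, or if a joint passes its speed limit or range.

## Working session

There is one attempt and no reset: what is moved stays moved. The work goes in short steps, Python scripts to look and compute and a tool call to move; the robot and the scene stay as the last step left them, time stands still between calls to the robot, and variables do not carry over. Pictures are saved under pics/ and viewed, at most 10 in all, crops included, and the job is handed in when it is done.

Besides the shell and the picture viewer there is one more tool, called after "Request:" by a JSON object that holds its "api" and its "payload". servo_tool: Moves the arm, as the interface text tells. Shift numbers are shares of 0.025 m and turn numbers shares of 6 degrees, none past 1 either way. Its arguments: {"type":"object","properties":{"commands":{"type":"string"},"grip_force":{"type":"number"}},"required":["commands"]}

```bash
ls; mkdir -p pics
python3 - <<'E'
from plant import env
import cv2,numpy as np,pickle
C={n:env.capture(n) for n in("scene","top","wrist")}
pickle.dump(C,open('c0.pkl','wb'))
for n,c in C.items():
    cv2.imwrite(f'pics/{n}0.png',c['img'][:,:,::-1])
    print(n,c['fx'],c['cx'],c['cy'],np.round(c['R'],3).tolist(),np.round(c['t'],3), 'cam',np.round(-c['R'].T@c['t'],3))
s=env.get_state();print(s['time'],s['ee_pos'],np.round(s['ee_rot'],3),s['force'])
E
```

```text
pics
scene 384.3976255313163 281.06223147373714 207.382757038568 [[0.891, 0.455, -0.005], [0.296, -0.588, -0.752], [-0.345, 0.669, -0.659]] [-0.394 -0.068  1.298] cam [ 0.82  -0.729  0.802]
top 392.8506829649006 278.36237316061835 212.24792373324195 [[-0.039, -0.999, 0.002], [-0.977, 0.037, -0.211], [0.211, -0.01, -0.977]] [-0.028  0.486  0.98 ] cam [ 0.267 -0.036  1.061]
wrist 325.19226210127806 283.2005357741251 209.4049130430439 [[0.31, 0.951, -0.001], [0.916, -0.299, 0.268], [0.255, -0.084, -0.963]] [-0.624 -0.035  0.379] cam [0.129 0.615 0.374]
0.15 [0.19343537 0.59395049 0.2556423 ] [[-0.951  0.31  -0.   ]
 [ 0.31   0.951 -0.001]
 [-0.    -0.001 -1.   ]] [ 0.72125532  0.28988841 -0.29656187]
```

View pics/top0.png

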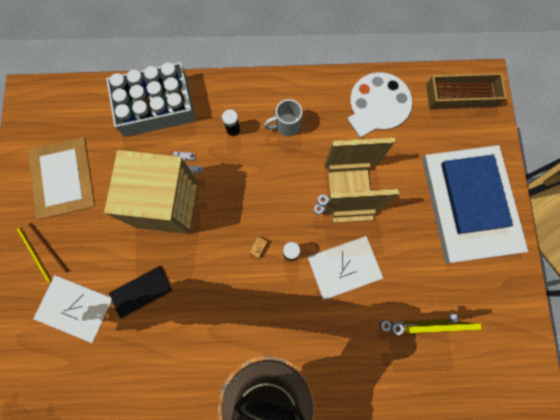

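View pics/scene0.png

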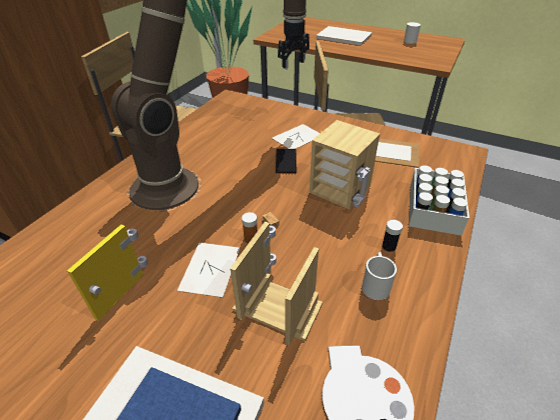

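Top view: cabinet at (150,185) with hinge bracket at about (187,158), rack at (360,180). Candidates for the door: the panel at (365,197) with steel knuckles at (321,203), the plain panel at (360,152), and the yellow panel at (445,328). The first one fits: it has two knuckles, is plywood and stands in a rack groove. I'll confirm with a crop and measure.

```bash
cat > h.py <<'E'
import numpy as np,cv2,pickle
def cloud(c):
    d=c['depth'];v,u=np.mgrid[:d.shape[0],:d.shape[1]]
    P=np.stack([(u-c['cx'])/c['fx']*d,(v-c['cy'])/c['fy']*d,d],-1)
    W=(P-c['t'])@c['R'];W[d==0]=np.nan
    return W
def ray(c,u,v,z):
    r=c['R'].T@np.array([(u-c['cx'])/c['fx'],(v-c['cy'])/c['fy'],1]);o=-c['R'].T@c['t']
    return o+r*(z-o[2])/r[2]
def proj(c,X):
    p=c['R']@np.asarray(X)+c['t'];return np.array([p[0]/p[2]*c['fx']+c['cx'],p[1]/p[2]*c['fy']+c['cy']])
E
python3 - <<'E'
from h import *
C=pickle.load(open('c0.pkl','rb'))
def crop(n,x0,y0,x1,y1):
    return cv2.resize(C[n]['img'][y0:y1,x0:x1],(400,300),interpolation=cv2.INTER_CUBIC)
a=np.vstack([np.hstack([crop('top',300,130,420,220),crop('top',100,130,220,220)]),np.hstack([crop('scene',200,220,340,325),crop('scene',300,120,400,195)])])
cv2.imwrite('pics/crop1.png',a[:,:,::-1])
for n in('top','scene'):
    W=cloud(C[n])
    def rep(name,m):
        p=W[m][:,:2].astype(np.float32)
        if len(p)<5: print(n,name,len(p));return
        r=cv2.minAreaRect(p);print(n,name,len(p),'z',np.nanmedian(W[m][:,2]).round(4),'ctr',np.round(r[0],4),'size',np.round(r[1],4),'ang',round(r[2],2), np.round(cv2.boxPoints(r),4).tolist())
    x,y,z=W[...,0],W[...,1],W[...,2]
    v,u=np.mgrid[:420,:560]
    if n=='top':
        cab=(u>100)&(u<205)&(v>140)&(v<240); rk=(u>310)&(u<410)&(v>130)&(v<225); dr=rk&(v>180); bd=rk&(v<172)
        X,Y=0,0
    else:
        cab=(u>300)&(u<385)&(v>115)&(v<215); rk=(u>225)&(u<330)&(v>215)&(v<350); dr=rk&(u<275)&(v<300);bd=rk&(u>283)
    rep('cabtop',cab&(z>.19)&(z<.21)); rep('doortop',dr&(z>.183)&(z<.2)); rep('boardtop',bd&(z>.172)&(z<.19))
    rep('doorall',dr&(z>.06)); rep('boardall',bd&(z>.06))
    zz=z[dr];print('dr z hist',np.histogram(zz[~np.isnan(zz)],np.arange(0,.22,.01))[0])
E
```

```text
top cabtop 4293 z 0.2001 ctr [0.5298 0.2601] size [0.152 0.151] ang 81.28 [[0.44359999895095825, 0.1965000033378601], [0.5928999781608582, 0.1736000031232834], [0.6158999800682068, 0.3237999975681305], [0.4666999876499176, 0.3467000126838684]]
top doortop 386 z 0.1898 ctr [ 0.4918 -0.2436] size [0.0132 0.1554] ang 1.59 [[0.4830999970436096, -0.16599999368190765], [0.48739999532699585, -0.321399986743927], [0.5005999803543091, -0.32109999656677246], [0.49630001187324524, -0.1657000035047531]]
top boardtop 367 z 0.1796 ctr [ 0.622  -0.2547] size [0.0134 0.1496] ang 1.4 [[0.6134999990463257, -0.18000000715255737], [0.6172000169754028, -0.3296000063419342], [0.6305000185966492, -0.3292999863624573], [0.6269000172615051, -0.17970000207424164]]
top doorall 1206 z 0.1552 ctr [ 0.4893 -0.2307] size [0.0248 0.1825] ang 0.33 [[0.4763999879360199, -0.13950000703334808], [0.477400004863739, -0.32199999690055847], [0.5023000240325928, -0.32190001010894775], [0.5012000203132629, -0.13940000534057617]]
top boardall 1291 z 0.1418 ctr [ 0.6215 -0.2546] size [0.0144 0.1502] ang 1.4 [[0.612399995326995
[... 943 characters left out ...]
], [0.6337000131607056, -0.33079999685287476], [0.6298999786376953, -0.18000000715255737]]
scene doorall 1971 z 0.1389 ctr [ 0.4683 -0.1832] size [0.0894 0.2821] ang 27.82 [[0.3628999888896942, -0.07930000126361847], [0.4945000112056732, -0.3287999927997589], [0.5735999941825867, -0.2870999872684479], [0.44200000166893005, -0.03759999945759773]]
scene boardall 1308 z 0.1436 ctr [ 0.6256 -0.2561] size [0.0132 0.1523] ang 1.63 [[0.6169000267982483, -0.1800999939441681], [0.6212000250816345, -0.33230000734329224], [0.6344000101089478, -0.3319999873638153], [0.6299999952316284, -0.17980000376701355]]
dr z hist [776 175 101 178 176 139 103 100 186  95 109 167 121 120 142 162 128 137
 274 127   0]
```

View pics/crop1.png

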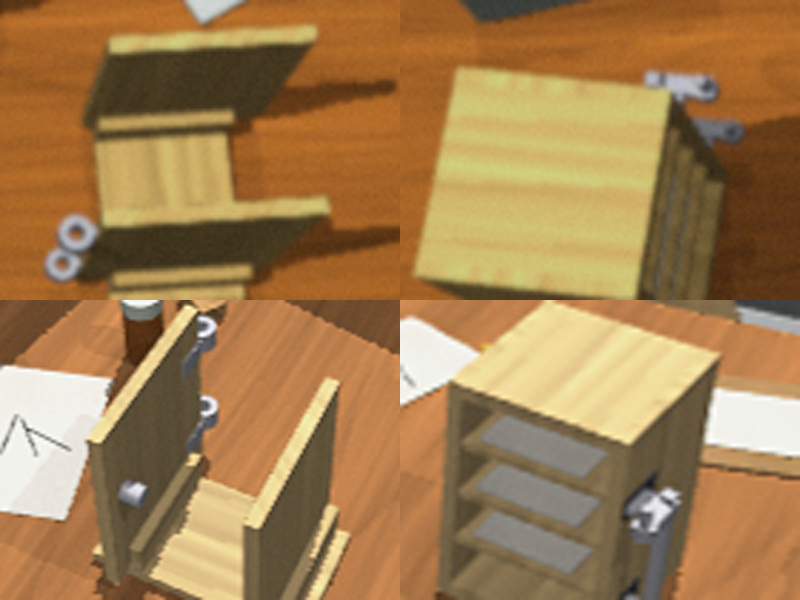

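The crop confirms it. The left panel (crop (150,430), two steel knuckles at crop (205,330) and (205,410), knob at (135,492) on the world +x face) is the door, and the right panel is plain. The cabinet's open front faces world -y, with the pins at its world +x side (top view about (193,156)). I'll turn the tool first.

Request:
{"api": "servo_tool", "payload": {"commands": "1 0 0 0 0 0 1; 1 0 0 0 0 0 1; 1 0 0 0 0 0 1; 1 0 0 0 0 0 1; 1 0 0 0 0 0 1; 1 0 0 0 0 0 1; 1 0 0 0 0 0 1; 1 0 0 0 0 0 1; 1 0 0 0 0 0 1; 1 0 0 0 0 0 1"}}

```text
time: 1.15
ee_pos: [0.1934, 0.5941, 0.256]
ee_rot: [[-0.203, 0.979, -0.0], [0.979, 0.203, -0.001], [-0.001, -0.0, -1.0]]
force: [-0.3, -0.7, -0.7]
gripper_width: 0.0855
grip_force: 0.0
```

Request:
{"api": "servo_tool", "payload": {"commands": "1 0 0 0 0 0 1; 1 0 0 0 0 0 0.74; 1 -1 0.95 0 0 0 0; 1 -1 0.95 0 0 0 0; 1 -1 0.95 0 0 0 0; 1 -1 0.95 0 0 0 0; 1 -1 0.95 0 0 0 0; 1 -1 0.95 0 0 0 0; 1 -1 0.95 0 0 0 0; 1 -1 0.95 0 0 0 0"}}

```text
time: 2.15
ee_pos: [0.3895, 0.3983, 0.2562]
ee_rot: [[-0.027, 1.0, -0.0], [1.0, 0.027, -0.0], [-0.0, -0.0, -1.0]]
force: [-0.3, 0.6, -0.1]
gripper_width: 0.0854
grip_force: 0.0
```

Request:
{"api": "servo_tool", "payload": {"commands": "1 -1 0.95 0 0 0 0; 1 -1 0.95 0 0 0 0; 1 -1 0.95 0 0 0 0; 1 -1 0.95 0 0 0 0; 1 -1 0.95 0 0 0 0; 1 -1 0.95 0 0 0 0; 1 -1 0.95 0 0 0 0; 1 -1 0.95 0 0 0 0; 1 -1 0.95 0 0 0 0; 1 0 0 0 0 0 0"}}

```text
time: 3.15
ee_pos: [0.6112, 0.1747, 0.2561]
ee_rot: [[-0.02, 1.0, 0.001], [1.0, 0.02, -0.003], [-0.003, 0.001, -1.0]]
force: [-0.7, -0.2, 0.2]
gripper_width: 0.0852
grip_force: 0.0
```

```bash
cat >> h.py <<'E'
def wray(c,u,v):
    a,b=(u-c['cx']),(v-c['cy']);r=np.hypot(a,b);th=r/c['fx']
    k=np.sin(th)/max(r,1e-9);d=c['R'].T@np.array([a*k,b*k,np.cos(th)])
    return -c['R'].T@c['t'],d
def wpz(c,u,v,z):
    o,d=wray(c,u,v);return o+d*(z-o[2])/d[2]
def wproj(c,X):
    p=c['R']@np.asarray(X)+c['t'];h=np.hypot(p[0],p[1]);th=np.arctan2(h,p[2]);return np.array([c['cx']+p[0]/h*th*c['fx'],c['cy']+p[1]/h*th*c['fx']])
E
python3 - <<'E'
from h import *
from plant import env
c=env.capture('wrist');pickle.dump(c,open('w1.pkl','wb'))
cv2.imwrite('pics/w1.png',c['img'][:,:,::-1])
print(wproj(c,(.616,.162,.16)),wproj(c,(.616,.162,.06)))
t=pickle.load(open('c0.pkl','rb'))['top']
for n,u,v in(('jar',231,117),('mug',288,112),('jar2',292,251),('eras',259,247),('phone',140,292)):print(n,ray(t,u,v,.085 if n[0] in'jm' else .01).round(3))
E
```

```text
[289.22039709 237.55130465] [287.41484377 202.02178595]
jar [0.744 0.071 0.085]
mug [ 0.753 -0.083  0.085]
jar2 [ 0.378 -0.076  0.085]
eras [0.401 0.009 0.01 ]
phone [0.294 0.324 0.01 ]
```

View pics/w1.png

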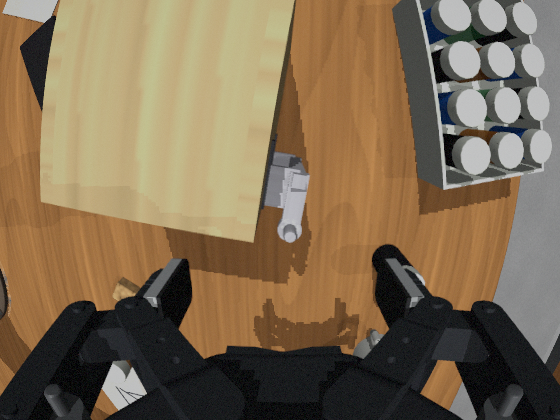

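Request:
{"api": "servo_tool", "payload": {"commands": "1 -1 0 0 0 0 0; 1 -1 0 0 0 0 0; 1 0 0 0 0 0 0; 1 0 0 0 0 0 0; 1 0 0 0 0 0 0; 1 0 0 0 0 0 0; 1 0 0 0 0 0 0; 1 0 0 0 0 0 0; 1 0 0 0 0 0 0; 1 0 0 0 0 0 0"}}

```text
time: 4.2
ee_pos: [0.6097, 0.1303, 0.2563]
ee_rot: [[-0.027, 1.0, -0.0], [1.0, 0.027, -0.0], [-0.0, -0.0, -1.0]]
force: [0.3, 0.4, -0.2]
gripper_width: 0.0857
grip_force: 0.0
```

The wrist view shows the pin top at about (290,233), the cabinet top corner at (253,242) and the other cabinet-front corner at (41,203). I'll take a second view for triangulation.

Run:
```python
from h import *
from plant import env
c=env.capture('wrist');pickle.dump(c,open('w2.pkl','wb'));w1=pickle.load(open('w1.pkl','rb'))
a=wproj(c,(.616,.162,.16));print(a)
def cr(c,x,y): return cv2.resize(c['img'][y-25:y+25,x-25:x+25],(400,400),interpolation=cv2.INTER_CUBIC)
x,y=int(a[0]),int(a[1]);print(x,y)
cv2.imwrite('pics/pin.png',np.hstack([cr(w1,289,236),cr(c,x,y)])[:,:,::-1])
for n,k,(x,y) in(('w1',w1,(289,236)),('w2',c,(x,y))):
    hsv=cv2.cvtColor(k['img'],cv2.COLOR_RGB2HSV)
    m=((hsv[...,1]<60)&(hsv[...,2]>90)).astype(np.uint8)
    # cabinet corner / front edge in this view from wood-top mask
    W=k['depth'];print(n,'depth near',np.round(W[y-12:y+12:3,x-9:x+12:3],3).tolist())
```

```text
[293.43984923 175.64841431]
293 175
w1 depth near [[0.2409999966621399, 0.23899999260902405, 0.2409999966621399, 0.23999999463558197, 0.2409999966621399, 0.2409999966621399, 0.23999999463558197], [0.2409999966621399, 0.2409999966621399, 0.23600000143051147, 0.23199999332427979, 0.23399999737739563, 0.23999999463558197, 0.24199999868869781], [0.24199999868869781, 0.23800000548362732, 0.23000000417232513, 0.2290000021457672, 0.2280000001192093, 0.23199999332427979, 0.2409999966621399], [0.24199999868869781, 0.23100000619888306, 0.22699999809265137, 0.22699999809265137, 0.22499999403953552, 0.2280000001192093, 0.24199999868869781], [0.24199999868869781, 0.24199999868869781, 0.2280000001192093, 0.22699999809265137, 0.22699999809265137, 0.2280000001192093, 0.24300000071525574], [0.39899998903274536, 0.24500000476837158, 0.2280000001192093, 0.22699999809265137, 0.22699999809265137, 0.22699999809265137, 0.39899998903274536], [0.39899998903274536, 0.39899998903274536, 0.4000000059604645, 0.2290000021457672, 0.39899998903274536, 0.4000000059604645, 0.39899998903274536], [0.4000000059604645, 0
[... 597 characters left out ...]
21899999678134918, 0.2160000056028366, 0.2160000056028366, 0.2160000056028366, 0.2160000056028366, 0.23000000417232513], [0.23100000619888306, 0.23100000619888306, 0.2150000035762787, 0.2150000035762787, 0.2160000056028366, 0.2160000056028366, 0.23000000417232513], [0.23100000619888306, 0.23000000417232513, 0.2160000056028366, 0.21699999272823334, 0.2160000056028366, 0.2160000056028366, 0.2329999953508377], [0.3779999911785126, 0.23100000619888306, 0.23199999332427979, 0.2199999988079071, 0.23199999332427979, 0.2329999953508377, 0.3790000081062317], [0.3799999952316284, 0.3799999952316284, 0.3799999952316284, 0.38100001215934753, 0.38100001215934753, 0.3799999952316284, 0.38100001215934753]]
```

View pics/pin.png

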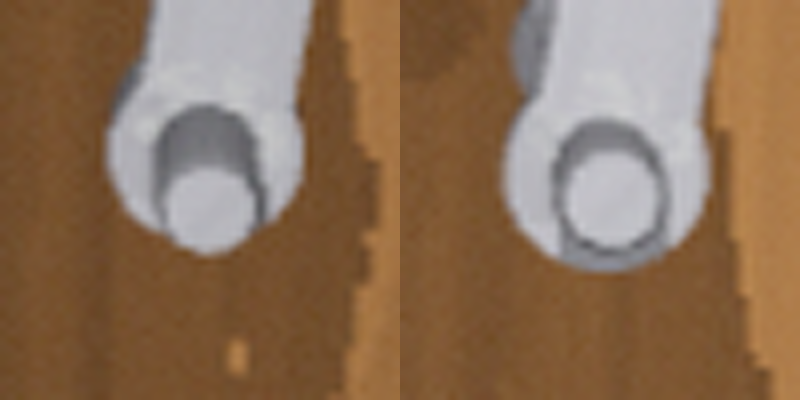

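Request:
{"api": "servo_tool", "payload": {"commands": "0.6 -0.95 -0.34 0 0 0 0; 0.6 -0.95 -0.34 0 0 0 0; 0.6 -0.95 -0.34 0 0 0 0; 0.6 -0.95 -0.34 0 0 0 0; 0.6 -0.95 -0.34 0 0 0 0; 0.6 -0.95 -0.34 0 0 0 0; 0.6 -0.95 -0.34 0 0 0 0; 0.6 -0.95 -0.34 0 0 0 0; 0.6 -0.95 -0.34 0 0 0 0; 0.6 -0.95 -0.34 0 0 0 0", "grip_force": 100}}

```text
time: 5.25
ee_pos: [0.5307, -0.1105, 0.2564]
ee_rot: [[-0.027, 1.0, 0.0], [1.0, 0.027, 0.0], [0.0, 0.0, -1.0]]
force: [-0.1, 0.3, 0.6]
gripper_width: 0.0514
grip_force: 0.0
```

Request:
{"api": "servo_tool", "payload": {"commands": "0.6 -0.95 -0.34 0 0 0 0; 0.6 -0.95 -0.34 0 0 0 0; 0.6 -0.95 -0.34 0 0 0 0; 0.6 -0.95 -0.34 0 0 0 0; 0.6 -0.95 -0.34 0 0 0 0; 0.6 0 0 0 0 0 0; 0.6 0 0 0 0 0 0; 0.6 0 0 0 0 0 0; 0.6 0 0 0 0 0 0; 0.6 0 0 0 0 0 0"}}

```text
time: 6.25
ee_pos: [0.4922, -0.2285, 0.2562]
ee_rot: [[-0.028, 1.0, -0.0], [1.0, 0.028, 0.0], [0.0, -0.0, -1.0]]
force: [0.7, -0.5, 0.3]
gripper_width: 0.051
grip_force: 0.0
```

```bash
cat >> h.py <<'E'
def wcloud(c):
    d=c['depth'];v,u=np.mgrid[:d.shape[0],:d.shape[1]].astype(float)
    a,b=u-c['cx'],v-c['cy'];r=np.hypot(a,b)+1e-9;t=np.tan(r/c['fx'])
    P=np.stack([a/r*t*d,b/r*t*d,d],-1);W=(P-c['t'])@c['R'];W[d==0]=np.nan;return W
E
python3 - <<'E'
from h import *
from plant import env
for k,(u,v) in(('w1',(289.6,236.4)),('w2',(293.9,174.2))):
    c=pickle.load(open(k+'.pkl','rb'));print(k,'pin',wpz(c,u,v,.16).round(4))
    o,d=wray(c,u,v)
    if k=='w1':o1,d1=o,d
A=np.stack([d1,-d],1);s=np.linalg.lstsq(A,o-o1,rcond=None)[0];print('tri',o1+d1*s[0],o+d*s[1])
c2=pickle.load(open('w2.pkl','rb'));W=wcloud(pickle.load(open('w1.pkl','rb')));m=(abs(W[...,2]-.2)<.006)&(W[...,1]>.1)&(W[...,0]<.63);v,u=np.where(m);
p=W[m][:,:2].astype(np.float32);r=cv2.minAreaRect(p);print('cab in w1',len(p),np.round(cv2.boxPoints(r),4).tolist(),r[2])
c=env.capture('wrist');pickle.dump(c,open('w3.pkl','wb'));cv2.imwrite('pics/w3.png',c['img'][:,:,::-1])
W=wcloud(c);m=(abs(W[...,2]-.19)<.004)&(abs(W[...,0]-.494)<.03);p=W[m]
r=cv2.minAreaRect(p[:,:2].astype(np.float32));print('door',len(p),np.median(p[:,2]),r,np.round(cv2.boxPoints(r),4).tolist())
s=env.get_state();print(s['time'],s['ee_pos'],s['ee_rot'].round(4).tolist(),s['gripper_width'])
E
```

```text
w1 pin [0.6162 0.1629 0.16  ]
w2 pin [0.6163 0.163  0.16  ]
tri [0.61622867 0.16308874 0.16058241] [0.61625464 0.16308774 0.16058352]
cab in w1 51102 [[0.4442000091075897, 0.1964000016450882], [0.5942000150680542, 0.17350000143051147], [0.6151000261306763, 0.3107999861240387], [0.4650999903678894, 0.3336000144481659]] 81.33235931396484
door 4233 0.1907634465677267 ((0.494167685508728, -0.2420577108860016), (0.012105938047170639, 0.1509576141834259), 1.164563536643982) [[0.48660001158714294, -0.16670000553131104], [0.4896000027656555, -0.3176000118255615], [0.501800000667572, -0.3174000084400177], [0.49869999289512634, -0.1665000021457672]]
6.3 [ 0.49209035 -0.22861921  0.25623718] [[-0.0278, 0.9996, -0.0], [0.9996, 0.0278, 0.0002], [0.0002, -0.0, -1.0]] 0.051577109531429494
```

Request:
{"api": "servo_tool", "payload": {"commands": "0.6 0 0.08 0.5 0 0 0; 0.6 0 0 0.5 0 0 0; 0.6 0 0 0.5 0 0 0; 0.6 0 0 0.5 0 0 0; 0.6 0 0 0.5 0 0 0; 0.6 0 0 0.5 0 0 0; 0.6 0 0 0.24 0 0 0; 0.3 0 0 0 0 0 0; 0.15 0 0 0 0 0 0; 0 0 0 0 0 0 0"}}

```text
time: 7.3
ee_pos: [0.4941, -0.2295, 0.176]
ee_rot: [[-0.027, 1.0, 0.001], [1.0, 0.027, -0.0], [-0.0, 0.001, -1.0]]
force: [1.7, -0.3, -1.5]
gripper_width: 0.0107
grip_force: 97.3
```

Request:
{"api": "servo_tool", "payload": {"commands": "0 0 0 0 0 0 0; 0 0 0 0 0 0 0; 0 0 0 0 0 0 0; 0 0 0 0 0 0 0; 0 0 0 0 0 0 0; 0 0 0 -0.3 0 0 0; 0 0 0 -0.3 0 0 0; 0 0 0 0 0 0 0; 0 0 0 0 0 0 0; 0 0 0 0 0 0 0"}}

```text
time: 8.3
ee_pos: [0.4936, -0.2291, 0.19]
ee_rot: [[-0.027, 1.0, -0.001], [1.0, 0.027, 0.0], [0.0, -0.001, -1.0]]
force: [0.2, 0.7, -3.4]
gripper_width: 0.011
grip_force: 97.6
```

Request:
{"api": "servo_tool", "payload": {"commands": "0 0 0 -0.46 0 0 0; 0 0 0 -0.46 0 0 0; 0 0 0 -0.46 0 0 0; 0 0 0 -0.46 0 0 0; 0 0.5 0 0 0 0 0; 0 0.8 0 0 0 0 0; 0 0.8 0 0 0 0 0; 0 0.8 0 0 0 0 0; 0 0.8 0 0 0 0 0; 0 0.8 0 0 0 0 0"}}

```text
time: 9.3
ee_pos: [0.4904, -0.1149, 0.2361]
ee_rot: [[-0.027, 1.0, -0.0], [1.0, 0.027, 0.001], [0.001, -0.0, -1.0]]
force: [0.1, 0.8, -3.7]
gripper_width: 0.0107
grip_force: 97.6
```

Request:
{"api": "servo_tool", "payload": {"commands": "0 0.9 0 0 0 0 0; 0 0.7 0.75 0 0 0 0; 0 0.7 0.75 0 0 0 0; 0 0.7 0.75 0 0 0 0; 0 0.7 0.75 0 0 0 0; 0 0.7 0.75 0 0 0 0; 0 0.7 0.75 0 0 0 0; 0 0.7 0.75 0.5 0 0 0; 0 0.4 0.03 0.5 0 0 0; 0 0 0 0 0 0 0"}}

```text
time: 10.3
ee_pos: [0.6168, 0.0446, 0.2086]
ee_rot: [[-0.03, 1.0, -0.005], [1.0, 0.03, 0.0], [0.0, -0.005, -1.0]]
force: [-0.7, 0.7, -4.2]
gripper_width: 0.0109
grip_force: 98.1
```

Request:
{"api": "servo_tool", "payload": {"commands": "0 0 0 0 0 0 0; 0 0 0 0 0 0 0; 0 0 0 0 0 0 0; 0 0 0 0 0 0 0; 0 0 0 0 0 0 0; 0 0 0 0 0 0 0; 0 0 0 0 0 0 0; 0 0 0 0 0 0 0; 0 0 0 0 0 0 0; 0 0 0 0 0 0 0"}}

```text
time: 11.3
ee_pos: [0.6186, 0.0417, 0.2112]
ee_rot: [[-0.027, 1.0, -0.0], [1.0, 0.027, 0.0], [0.0, -0.0, -1.0]]
force: [-0.3, 0.2, -3.7]
gripper_width: 0.0109
grip_force: 98.1
```

Run:
```python
from h import *
from plant import env
c=env.capture('wrist');pickle.dump(c,open('w4.pkl','wb'))
print(wproj(c,(.6162,.163,.16)),wproj(c,(.6162,.118,.19)))
s=env.get_state();print(s['time'],s['ee_pos'].round(4),s['ee_rot'].round(4).tolist(),s['force'].round(2),s['ft_torque'].round(3))
cv2.imwrite('pics/w4.png',cv2.resize(c['img'][:,:,::-1][60:270,140:420],(800,600),interpolation=cv2.INTER_CUBIC))
```

```text
[284.08421174  21.91840217] [281.4472438  101.53618367]
11.35 [0.6186 0.0416 0.2112] [[-0.0266, 0.9996, -0.0], [0.9996, 0.0266, -0.0], [-0.0, -0.0, -1.0]] [-0.38  0.44 -3.63] [ 0.019  0.051 -0.003]
```

View pics/w4.png

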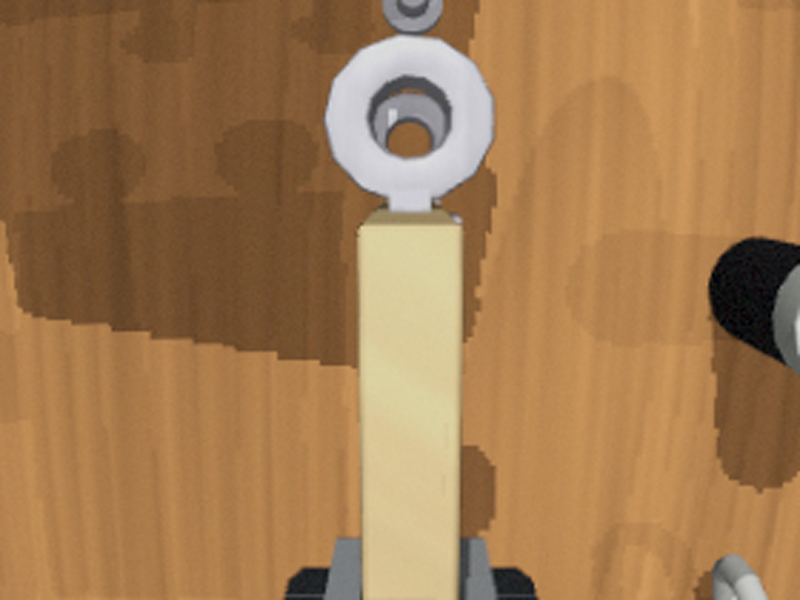

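The wrist crop shows the upper knuckle's bore centre at crop (410,117), image (283.4,100.8), with the pin just ahead at crop (412,5). Door and tool look aligned.

Run:
```python
from h import *
c=pickle.load(open('w4.pkl','rb'))
print(wpz(c,283.4,100.8,.190), wpz(c,283.4,100.8,.192))
W=wcloud(c);print('knuckle z',[W[v,u].round(4).tolist() for u,v in((262,101),(306,101),(283,78),(284,150))])
i=c['img'][60:150,240:330];g=cv2.cvtColor(i,cv2.COLOR_RGB2HSV);m=((g[...,1]<45)&(g[...,2]>150)).astype(np.uint8)
cs,_=cv2.findContours(m,cv2.RETR_CCOMP,cv2.CHAIN_APPROX_NONE)
for k in cs:
    if len(k)>15:print(len(k),cv2.fitEllipse(k),cv2.minEnclosingCircle(k))
```

```text
[0.61701664 0.11833816 0.19      ] [0.61702098 0.11821436 0.192     ]
knuckle z [[0.6081, 0.118, 0.1917], [0.6265, 0.1185, 0.1908], [0.6166, 0.1282, 0.1902], [0.6177, 0.1004, 0.2257]]
75 ((42.97760009765625, 43.42497634887695), (17.689329147338867, 21.625503540039062), 85.25065612792969) ((43.0, 43.5), 11.543496131896973)
172 ((43.000335693359375, 41.573570251464844), (57.17228317260742, 59.536502838134766), 2.1671059131622314) ((43.61574172973633, 42.78126907348633), 31.22490119934082)
86 ((42.8619499206543, 40.449729919433594), (29.893590927124023, 30.629074096679688), 97.16263580322266) ((42.79262161254883, 40.68574905395508), 15.807602882385254)
41 ((45.76153564453125, 4.510873794555664), (8.956700325012207, 15.303790092468262), 68.10857391357422) ((45.5, 4.5), 8.860122680664062)
```

Request:
{"api": "servo_tool", "payload": {"commands": "0 0.3 0 0 0 0 0; 0 0.3 0 0 0 0 0; 0 0.3 0 0 0 0 0; 0 0.3 0.02 0 0 0 0; 0 0.3 0 0 0 0 0; 0 0.29 0 0 0 0 0; 0 0 0 0 0 0 0; 0 0 0 0 0 0 0; 0 0 0 0 0 0 0; 0 0 0 0 0 0 0"}}

```text
time: 12.35
ee_pos: [0.618, 0.0858, 0.2113]
ee_rot: [[-0.026, 1.0, 0.0], [1.0, 0.026, -0.0], [-0.0, 0.0, -1.0]]
force: [-0.2, -0.0, -2.5]
gripper_width: 0.0109
grip_force: 98.1
```

Run:
```python
from h import *
from plant import env
c=env.capture('wrist');pickle.dump(c,open('w5.pkl','wb'))
s=env.get_state();print(s['time'],s['ee_pos'].round(4),s['force'].round(2),s['ft_torque'].round(3))
print(wproj(c,(.6162,.163,.1605)),wproj(c,(.6162,.163,.19)))
cv2.imwrite('pics/w5.png',cv2.resize(c['img'][:,:,::-1][70:130,243:323],(800,600),interpolation=cv2.INTER_CUBIC))
```

```text
12.4 [0.618  0.0858 0.2113] [ 0.66  0.09 -3.03] [ 0.028  0.006 -0.044]
[282.982428   103.23187938] [282.86425033  99.52362771]
```

View pics/w5.png

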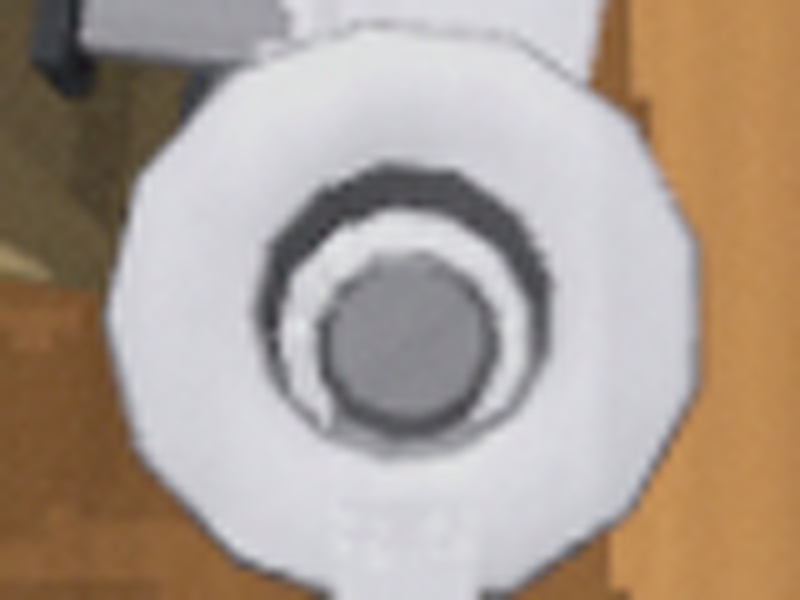

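The view straight down the bore shows the pin top centred at crop (410,340) inside the bore ring (404,311). After parallax the misfit is about 0.3 mm. I'll lower slowly.

Request:
{"api": "servo_tool", "payload": {"commands": "0 0.01 0.01 0.1 0 0 0; 0 0 0 0.1 0 0 0; 0 0 0 0.1 0 0 0; 0 0 0 0.05 0 0 0; 0 0 0 0.05 0 0 0; 0 0 0 0.05 0 0 0; 0 0 0 0.03 0 0 0; 0 0 0 0.03 0 0 0; 0 0 0 0.02 0 0 0; 0 0 0 0 0 0 0"}}

```text
time: 13.4
ee_pos: [0.6182, 0.0867, 0.198]
ee_rot: [[-0.027, 1.0, -0.0], [1.0, 0.027, 0.0], [0.0, -0.0, -1.0]]
force: [0.1, 0.1, -2.8]
gripper_width: 0.0112
grip_force: 98.1
```

Request:
{"api": "servo_tool", "payload": {"commands": "0 0 0 0.02 0 0 0; 0 0 0 0.02 0 0 0; 0 0 0 0.02 0 0 0; 0 0 0 0.02 0 0 0; 0 0 0 0.02 0 0 0; 0 0 0 0.02 0 0 0; 0 0 0 0 0 0 0; 0 0 0 0 0 0 0; 0 0 0 0 0 0 0; 0 0 0 0 0 0 0"}}

```text
time: 14.4
ee_pos: [0.6182, 0.0866, 0.1951]
ee_rot: [[-0.027, 1.0, 0.0], [1.0, 0.027, 0.0], [0.0, 0.0, -1.0]]
force: [-0.3, 0.2, -2.5]
gripper_width: 0.0109
grip_force: 98.1
```

Request:
{"api": "servo_tool", "payload": {"commands": "0 0 0 0.04 0 0 0; 0 0 0 0.04 0 0 0; 0 0 0 0.04 0 0 0; 0 0 0 0.04 0 0 0; 0 0 0 0.04 0 0 0; 0 0 0 0.04 0 0 0; 0 0 0 0.04 0 0 0; 0 0 0 0 0 0 0; 0 0 0 0 0 0 0; 0 0 0 0 0 0 0"}}

```text
time: 15.4
ee_pos: [0.6182, 0.0867, 0.1881]
ee_rot: [[-0.027, 1.0, 0.0], [1.0, 0.027, 0.0], [0.0, 0.0, -1.0]]
force: [0.4, 0.4, -3.7]
gripper_width: 0.0112
grip_force: 98.1
```

Request:
{"api": "servo_tool", "payload": {"commands": "0 0 0 0.02 0 0 0; 0 0 0 0 0 0 0; 0 0 0 0.02 0 0 0; 0 0 0 0 0 0 0; 0 0 0 0.02 0 0 0; 0 0 0 0 0 0 0; 0 0 0 0 0 0 0; 0 0 0 0 0 0 0; 0 0 0 0 0 0 0; 0 0 0 0 0 0 0"}}

```text
time: 16.4
ee_pos: [0.6182, 0.0866, 0.1865]
ee_rot: [[-0.027, 1.0, 0.0], [1.0, 0.027, 0.0], [0.0, 0.0, -1.0]]
force: [-0.2, -0.6, -3.2]
gripper_width: 0.0111
grip_force: 98.1
```

Request:
{"api": "servo_tool", "payload": {"commands": "0 0 0 0.01 0 0 0; 0 0 0 0 0 0 0; 0 0 0 0.01 0 0 0; 0 0 0 0 0 0 0; 0 0 0 0.01 0 0 0; 0 0 0 0 0 0 0; 0 0 0 0 0 0 0; 0 0 0 0 0 0 0; 0 0 0 0 0 0 0; 0 0 0 0 0 0 0"}}

```text
time: 17.4
ee_pos: [0.6183, 0.0867, 0.1859]
ee_rot: [[-0.027, 1.0, 0.0], [1.0, 0.027, 0.0], [0.0, 0.0, -1.0]]
force: [0.2, -0.0, -2.1]
gripper_width: 0.0108
grip_force: 98.4
```

Request:
{"api": "servo_tool", "payload": {"commands": "0 0 0 0.01 0 0 0; 0 0 0 0 0 0 0; 0 0 0 0.01 0 0 0; 0 0 0 0 0 0 0; 0 0 0 0 0 0 0; 0 0 0 0 0 0 0; 0 0 0 0 0 0 0; 0 0 0 0 0 0 0; 0 0 0 0 0 0 0; 0 0 0 0 0 0 0"}}

```text
time: 18.4
ee_pos: [0.6184, 0.0865, 0.1856]
ee_rot: [[-0.026, 1.0, 0.001], [1.0, 0.026, 0.0], [0.0, 0.001, -1.0]]
force: [-1.4, -2.1, 4.9]
gripper_width: 0.0109
grip_force: 99.5
```

The force flipped to +4.9 N, so the shoulders now carry the door and it is seated. I'll release, lift straight up and go round to the outer face to push it shut.

Request:
{"api": "servo_tool", "payload": {"commands": "0 0 0 0 0 0 0; 0.3 0 0 0 0 0 0; 0.5 0 0 0 0 0 0; 0.5 0 0 0 0 0 0; 0.5 0 0 0 0 0 0; 0.5 0 0 -0.2 0 0 0; 0.5 0 0 -0.5 0 0 0; 0.5 0 0 -0.5 0 0 0; 0.5 0 0 -0.5 0 0 0; 0.5 0 0 -0.5 0 0 0"}}

```text
time: 19.4
ee_pos: [0.6184, 0.0867, 0.242]
ee_rot: [[-0.027, 1.0, 0.001], [1.0, 0.027, 0.0], [0.0, 0.001, -1.0]]
force: [0.6, -0.2, -0.4]
gripper_width: 0.0426
grip_force: 0.0
```

Run:
```python
from h import *
from plant import env
s=env.get_state();print(s['time'],s['joints'],s['force'].round(1),s['ee_pos'].round(4))
c=env.capture('wrist')
W=wcloud(c);z=W[...,2];m=(abs(z-.2)<.006)&(W[...,1]<.16)&(abs(W[...,0]-.62)<.1)
p=W[m];r=cv2.minAreaRect(p[:,:2].astype(np.float32));print('door top',len(p),np.median(p[:,2]),np.round(cv2.boxPoints(r),4).tolist())
t=env.capture('top');T=cloud(t);m=(abs(T[...,2]-.2)<.006)&(T[...,1]<.155)&(abs(T[...,0]-.62)<.1);p=T[m];r=cv2.minAreaRect(p[:,:2].astype(np.float32));print('top: ',len(p),np.median(p[:,2]),np.round(cv2.boxPoints(r),4).tolist())
pin=np.array([.6163,.163]);tx=np.array([-.027,1]);ty=np.array([1,.027])
prev=None
for a in list(range(104,-1,-4)):
    th=np.radians(-188.7+a);d=np.array([np.cos(th),np.sin(th)]);n=np.array([-np.sin(th),np.cos(th)])
    X=pin+.11*d+(.006+.0145*abs(n[0])+.011*abs(n[1]))*n
    print(a,X.round(4),'' if prev is None else (np.array([tx@(X-prev),ty@(X-prev)])/.025).round(2));prev=X
```

```text
19.4 [-3.14363731e+01  2.54558354e+01  2.66111768e+01  9.39947835e+01
 -1.24482381e+01  6.34319454e+01  5.20710098e-02] [ 0.6 -0.2 -0.4] [0.6184 0.0867 0.242 ]
door top 4680 0.19902630441607044 [[0.6111000180244446, 0.14630000293254852], [0.6146000027656555, 0.014999999664723873], [0.626800000667572, 0.015300000086426735], [0.623199999332428, 0.14669999480247498]]
top:  199 0.1970306727183926 [[0.6096000075340271, 0.11980000138282776], [0.6126000285148621, -0.008799999952316284], [0.6256999969482422, -0.008500000461935997], [0.6226999759674072, 0.1200999990105629]]
104 [0.6478 0.0555] 
100 [0.6395 0.0535] [-0.07 -0.33]
96 [0.6321 0.0521] [-0.05 -0.3 ]
92 [0.625  0.0512] [-0.03 -0.28]
88 [0.6178 0.0508] [-0.01 -0.29]
84 [0.6105 0.0508] [ 0.01 -0.29]
80 [0.6031 0.0513] [ 0.03 -0.3 ]
76 [0.5956 0.0524] [ 0.05 -0.3 ]
72 [0.5882 0.054 ] [ 0.07 -0.3 ]
68 [0.5808 0.0561] [ 0.09 -0.29]
64 [0.5736 0.0588] [ 0.11 -0.29]
60 [0.5664 0.062 ] [ 0.14 -0.28]
56 [0.5594 0.0658] [ 0.16 -0.28]
52 [0.5527 0.0701] [ 0.18 -0.27]
48 [0.5462 0.075 ] [ 0.2  -0.25]
44 [0.54   0.0804] [ 0.22 -0.24]
40 [0.5342 0.0863] [ 0.24 -0.23]
36 [0.5288 0.0926] [ 0.26 -0.21]
32 [0.5239 0.0994] [ 0.28 -0.19]
28 [0.5195 0.1067] [ 0.29 -0.17]
24 [0.5156 0.1143] [ 0.31 -0.15]
20 [0.5123 0.1222] [ 0.32 -0.12]
16 [0.5096 0.1304] [ 0.33 -0.1 ]
12 [0.5075 0.1389] [ 0.34 -0.07]
8 [0.5061 0.1472] [ 0.33 -0.05]
4 [0.5052 0.1539] [ 0.27 -0.03]
0 [0.5047 0.1608] [ 0.28 -0.01]
```

Request:
{"api": "servo_tool", "payload": {"commands": "0.2 -0.43 0.57 0 0 0 0; 0 -0.43 0.57 0 0 0 0; 0 -0.43 0.57 0 0 0 0; 0 0 0 0 0 0 0; 0 0 0 0 0 0 0; 0 0 0 0 0 0 0; 0 0 0 0.5 0 0 0; 0 0 0 0.5 0 0 0; 0 0 0 0.5 0 0 0; 0 0 0 0.5 0 0 0"}}

```text
time: 20.5
ee_pos: [0.6612, 0.0558, 0.1886]
ee_rot: [[-0.027, 1.0, -0.001], [1.0, 0.027, -0.0], [-0.0, -0.001, -1.0]]
force: [-0.6, -1.4, -0.7]
gripper_width: 0.0
grip_force: 0.0
```

Request:
{"api": "servo_tool", "payload": {"commands": "0 0 -0.2 0 0 0 0; 0 0 -0.2 0 0 0 0; 0 -0.07 -0.3 0 0 0 0; 0 -0.05 -0.3 0 0 0 0; 0 -0.03 -0.28 0 0 0 0; 0 -0.01 -0.29 0 0 0 0; 0 0.01 -0.29 0 0 0 0; 0 0.03 -0.3 0 0 0 0; 0 0.05 -0.3 0 0 0 0; 0 0 0 0 0 0 0"}}

```text
time: 21.5
ee_pos: [0.5993, 0.0525, 0.1903]
ee_rot: [[-0.027, 1.0, -0.001], [1.0, 0.027, 0.0], [0.0, -0.001, -1.0]]
force: [0.1, 0.3, 0.2]
gripper_width: -0.0003
grip_force: 0.0
```

```bash
cat > look.py <<'E'
from h import *
from plant import env
s=env.get_state();print(s['time'],s['force'].round(1),s['ee_pos'].round(4),s['gripper_width'])
t=env.capture('top');T=cloud(t);pin=np.array([.6163,.163]);q=T[...,:2]-pin
ey=np.array([-.9886,.151]);ex=np.array([.151,.9886])
m=(abs(T[...,2]-.198)<.006)&(np.hypot(q[...,0],q[...,1])<.18)&(q@ex<.0035)&(q[...,1]>-.2);p=q[m]
m2=(abs(T[...,2]-.2)<.008)&(q@ex>.01)&(np.hypot(q[...,0],q[...,1])<.25)
vx,vy,x0,y0=cv2.fitLine(p.astype(np.float32),cv2.DIST_HUBER,0,.01,.01).ravel()
d=np.array([vx,vy]);d*=np.sign(d@p.mean(0))
print('pts',len(p),'open angle',np.degrees(np.arctan2(-d@ex,d@ey)).round(1),'mean in cab axes',(p@ex).mean().round(4),(p@ey).mean().round(4),'reach',np.linalg.norm(p,axis=1).max().round(3))
E
python3 look.py
```

```text
21.5 [0.1 0.3 0.2] [0.5993 0.0525 0.1903] -0.0003453763290032325
pts 105 open angle 72.4 mean in cab axes -0.1469 0.0359 reach 0.173
```

Request:
{"api": "servo_tool", "payload": {"commands": "0 0.05 -0.25 0 0 0 0; 0 0.07 -0.25 0 0 0 0; 0 0.09 -0.25 0 0 0 0; 0 0.1 -0.25 0 0 0 0; 0 0.12 -0.25 0 0 0 0; 0 0.14 -0.25 0 0 0 0; 0 0.16 -0.24 0 0 0 0; 0 0.17 -0.23 0 0 0 0; 0 0.18 -0.22 0 0 0 0; 0 0.15 -0.15 0 0 0 0"}}

```text
time: 22.55
ee_pos: [0.5405, 0.0819, 0.1903]
ee_rot: [[-0.027, 1.0, -0.0], [1.0, 0.027, 0.0], [0.0, -0.0, -1.0]]
force: [-0.1, 0.2, -0.1]
gripper_width: -0.0002
grip_force: 0.1
```

```bash
python3 look.py
```

```text
22.55 [-0.1  0.2 -0.1] [0.5405 0.0819 0.1903] -0.00019033834737306978
pts 58 open angle 39.2 mean in cab axes -0.1146 0.1138 reach 0.174
```

Request:
{"api": "servo_tool", "payload": {"commands": "0 0.12 -0.12 0 0 0 0; 0 0.12 -0.12 0 0 0 0; 0 0.13 -0.11 0 0 0 0; 0 0.13 -0.11 0 0 0 0; 0 0.14 -0.1 0 0 0 0; 0 0.14 -0.1 0 0 0 0; 0 0.15 -0.09 0 0 0 0; 0 0.15 -0.09 0 0 0 0; 0 0.15 -0.08 0 0 0 0; 0 0.15 -0.08 0 0 0 0"}}

```text
time: 23.6
ee_pos: [0.515, 0.1155, 0.1903]
ee_rot: [[-0.027, 1.0, 0.0], [1.0, 0.027, 0.0], [0.0, 0.0, -1.0]]
force: [0.4, -1.1, 0.0]
gripper_width: -0.0002
grip_force: 0.1
```

```bash
python3 look.py
```

```text
23.6 [ 0.4 -1.1  0. ] [0.515  0.1155 0.1903] -0.00020381510942780434
pts 46 open angle -3.5 mean in cab axes -0.0684 0.1466 reach 0.174
```

Request:
{"api": "servo_tool", "payload": {"commands": "0 0.12 -0.05 0 0 0 0; 0 0.12 -0.05 0 0 0 0; 0 0.12 -0.05 0 0 0 0; 0 0.12 -0.04 0 0 0 0; 0 0.12 -0.04 0 0 0 0; 0 0.12 -0.04 0 0 0 0; 0 0.1 -0.02 0 0 0 0; 0 0.1 -0.02 0 0 0 0; 0 0.1 -0.02 0 0 0 0; 0 0.05 0 0 0 0 0"}}

```text
time: 24.65
ee_pos: [0.5061, 0.142, 0.1903]
ee_rot: [[-0.027, 1.0, -0.0], [1.0, 0.027, 0.0], [0.0, -0.0, -1.0]]
force: [-0.1, -0.6, 0.0]
gripper_width: 0.0001
grip_force: 0.1
```

```bash
python3 look.py
```

```text
24.65 [-0.1 -0.6  0. ] [0.5061 0.142  0.1903] 0.00013406304061759075
pts 44 open angle -15.4 mean in cab axes -0.0334 0.1544 reach 0.173
```

Request:
{"api": "servo_tool", "payload": {"commands": "0 0.06 -0.01 0 0 0 0; 0 0.06 -0.01 0 0 0 0; 0 0.06 -0.01 0 0 0 0; 0 0.06 0 0 0 0 0; 0 0.06 0 0 0 0 0; 0 0.05 0 0 0 0 0; 0 0.05 0 0 0 0 0; 0 0.04 0 0 0 0 0; 0 0.04 0 0 0 0 0; 0 0.04 0 0 0 0 0"}}

```text
time: 25.7
ee_pos: [0.5051, 0.1547, 0.1903]
ee_rot: [[-0.027, 1.0, 0.0], [1.0, 0.027, 0.0], [0.0, 0.0, -1.0]]
force: [-0.1, 0.2, -0.2]
gripper_width: 0.0002
grip_force: 0.1
```

```bash
python3 look.py
```

```text
25.7 [-0.1  0.2 -0.2] [0.5051 0.1547 0.1903] 0.0001893356476201334
pts 52 open angle 2.5 mean in cab axes -0.0129 0.1399 reach 0.174
```

Request:
{"api": "servo_tool", "payload": {"commands": "0 0.03 0 0 0 0 0; 0 0.03 0 0 0 0 0; 0 0.03 0 0 0 0 0; 0 0.03 0 0 0 0 0; 0 0.03 0 0 0 0 0; 0 0.03 0 0 0 0 0; 0 0.02 0 0 0 0 0; 0 0 0 0 0 0 0; 0 0 0 0 0 0 0; 0 0 0 0 0 0 0"}}

```text
time: 26.75
ee_pos: [0.5049, 0.1596, 0.1903]
ee_rot: [[-0.027, 1.0, -0.0], [1.0, 0.027, 0.0], [0.0, -0.0, -1.0]]
force: [0.9, 0.1, 0.5]
gripper_width: 0.0001
grip_force: 0.1
```

```bash
python3 look.py
```

```text
26.75 [0.9 0.1 0.5] [0.5049 0.1596 0.1903] 0.0001245538441669027
pts 67 open angle -0.5 mean in cab axes -0.0053 0.1213 reach 0.173
```

Request:
{"api": "servo_tool", "payload": {"commands": "0 0.02 0 0 0 0 0; 0 0.02 0 0 0 0 0; 0 0.02 0 0 0 0 0; 0 0.02 0 0 0 0 0; 0 0.02 0 0 0 0 0; 0 0 0 0 0 0 0; 0 0 0 0 0 0 0; 0 0 0 0 0 0 0; 0 0 0 0 0 0 0; 0 0 0 0 0 0 0"}}

```text
time: 27.8
ee_pos: [0.5049, 0.1621, 0.1903]
ee_rot: [[-0.027, 1.0, -0.0], [1.0, 0.027, 0.0], [0.0, -0.0, -1.0]]
force: [-0.8, 0.2, 0.0]
gripper_width: -0.0003
grip_force: 0.1
```

```bash
python3 look.py
```

```text
27.8 [-0.8  0.2  0. ] [0.5049 0.1621 0.1903] -0.00029459078269095205
pts 56 open angle -0.3 mean in cab axes -0.0047 0.0985 reach 0.173
```

Request:
{"api": "servo_tool", "payload": {"commands": "0 0.02 0 0 0 0 0; 0 0 0 0 0 0 0; 0 0.02 0 0 0 0 0; 0 0 0 0 0 0 0; 0 0.02 0 0 0 0 0; 0 0 0 0 0 0 0; 0 0 0 0 0 0 0; 0 0 0 0 0 0 0; 0 0 0 0 0 0 0; 0 0 0 0 0 0 0"}}

```text
time: 28.85
ee_pos: [0.5049, 0.1632, 0.1903]
ee_rot: [[-0.026, 1.0, -0.0], [1.0, 0.026, -0.0], [-0.0, -0.0, -1.0]]
force: [1.2, -5.1, -0.4]
gripper_width: -0.0002
grip_force: 2.3
```

Request:
{"api": "servo_tool", "payload": {"commands": "0 0.02 0 0 0 0 0; 0 0 0 0 0 0 0; 0 0.02 0 0 0 0 0; 0 0 0 0 0 0 0; 0 0.01 0 0 0 0 0; 0 0 0 0 0 0 0; 0 0 0 0 0 0 0; 0 0 0 0 0 0 0; 0 0 0 0 0 0 0; 0 0 0 0 0 0 0"}}

```text
time: 29.85
ee_pos: [0.5049, 0.1634, 0.1903]
ee_rot: [[-0.025, 1.0, -0.0], [1.0, 0.025, -0.002], [-0.002, -0.0, -1.0]]
force: [0.0, -7.8, 2.1]
gripper_width: 0.0
grip_force: 3.9
```

```bash
python3 look.py
python3 - <<'E'
from h import *
from plant import env
c=env.capture('top');cv2.imwrite('pics/t9.png',cv2.resize(c['img'][130:250,90:250,::-1],(800,600),interpolation=cv2.INTER_CUBIC))
E
```

```text
29.85 [ 0.  -7.8  2.1] [0.5049 0.1634 0.1903] 2.396282197699592e-05
pts 56 open angle -1.2 mean in cab axes -0.0053 0.093 reach 0.174
```

View pics/t9.png

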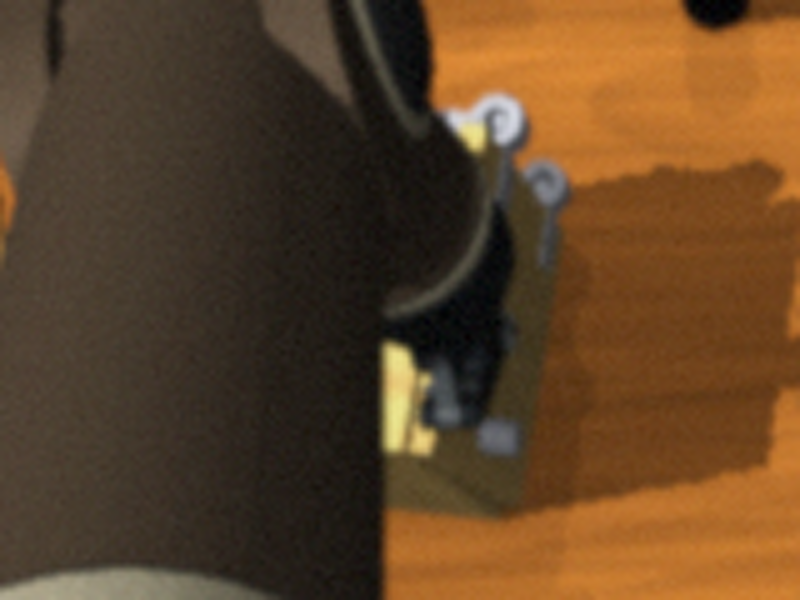

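The door is against the cabinet: its outer face with the knob at crop (497,437), knuckles on the pins at (497,120) and (547,185), and 8 N of contact. I'll back off straight away from the face and lift.

Request:
{"api": "servo_tool", "payload": {"commands": "0 -0.05 0 0 0 0 0; 0 -0.1 0 0 0 0 0; 0 -0.3 0 0 0 0 0; 0 -0.8 0 0 0 0 0; 0 -0.8 0 0 0 0 0; 0 -0.8 0 0 0 0 0; 0 0 0 -0.8 0 0 0; 0 0 0 -0.8 0 0 0; 0 -1 0 -0.8 0 0 0; 0 -1 0 0 0 0 0"}}

```text
time: 30.95
ee_pos: [0.5093, 0.044, 0.2528]
ee_rot: [[-0.029, 1.0, 0.004], [1.0, 0.029, 0.002], [0.002, 0.004, -1.0]]
force: [1.3, -0.3, -0.3]
gripper_width: -0.0004
grip_force: 0.0
```

Request:
{"api": "servo_tool", "payload": {"commands": "0 -1 0 0 0 0 0; 0 -1 0 0 0 0 0; 0 -1 0 0 0 0 0; 0 -1 0 0 0 0 0; 0 -1 0 0 0 0 0; 0 -1 0 0 0 0 0; 0 0 0 0 0 0 0; 0 0 0 0 0 0 0; 0 0 0 0 0 0 0; 0 0 0 0 0 0 0"}}

```text
time: 31.95
ee_pos: [0.5121, -0.1051, 0.2502]
ee_rot: [[-0.028, 1.0, -0.0], [1.0, 0.028, 0.001], [0.001, -0.0, -1.0]]
force: [0.1, -1.0, -0.8]
gripper_width: 0.0001
grip_force: 0.0
```

```bash
python3 look.py
python3 - <<'E'
from h import *
from plant import env
s=env.capture('scene');W=cloud(s);pin=np.array([.6163,.163]);ey=np.array([-.9886,.151]);ex=np.array([.151,.9886])
q=W[...,:2]-pin;X=q@ex;Y=q@ey;Z=W[...,2]
for lo,hi in((.02,.06),(.06,.10),(.10,.14),(.14,.165)):
    m=(Y>lo)&(Y<hi)&(Z>.05)&(Z<.1)&(X>-.1)&(X<.05);print(lo,m.sum(),'face x rel pin',np.median(X[m]).round(4))
m=(abs(Z-.2)<.006)&(X<.0045)&(X>-.05)&(Y>0)&(Y<.2);print('top',m.sum(),np.median(Z[m]).round(4),Y[m].min().round(3),Y[m].max().round(3))
t=env.capture('top')
a=cv2.resize(s['img'][110:230,280:400],(400,400));b=cv2.resize(t['img'][130:250,100:220],(400,400))
cv2.imwrite('pics/end.png',np.hstack([a,b])[:,:,::-1])
E
```

```text
31.95 [ 0.1 -1.  -0.8] [ 0.5121 -0.1051  0.2502] 0.0001298486556256296
pts 318 open angle 0.2 mean in cab axes -0.0021 0.0988 reach 0.173
0.02 190 face x rel pin -0.0062
0.06 156 face x rel pin -0.0071
0.1 148 face x rel pin -0.0075
0.14 66 face x rel pin -0.008
top 157 0.1971 0.015 0.171
```

View pics/end.png

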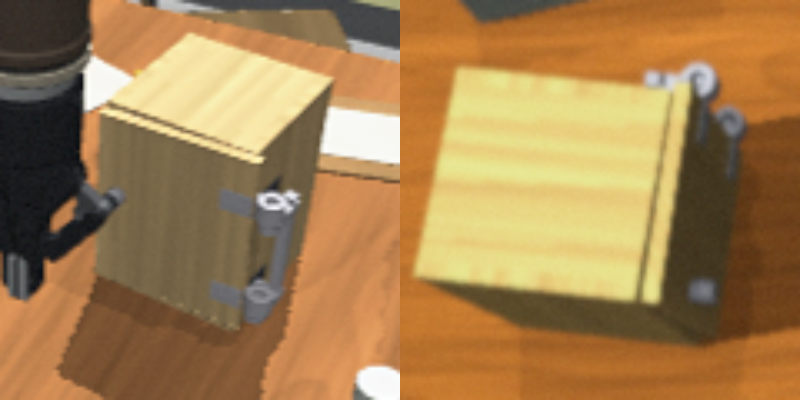

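Both views show the door shut flat against the cabinet front (0.2-0.7° open), hanging on both pins, and the arm well clear. Handing in.

```bash
python3 -c "
from plant import env
print(env.hand_in())"
```

```text
the job is handed in; nothing more can be done
None
```

The door hangs on both pins, swung fully shut against the cabinet, with the arm clear of everything, and the job is handed in; no verdict came back.

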